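# Lock a collar with a slotted C-washer

### The arm

A 7-joint arm with a two-finger parallel gripper is mounted at the origin on a cart in front of the work surface, level with it; the furniture and walls round the work are solid. World frame = base frame: x ahead of the robot, y to its left, z up, the work surface at z = 0. Lengths are in m, angles in rad, forces in N, time in s.
With the tool pointing down it reaches from about 0.425 to 0.925 m from the base axis. Payload 6.8 kg.
Tool frame: the origin (TCP) lies on the centre line of the jaws, within the pads' length; the fingertips stand 14 mm ahead of it and the grasp point (between the pads) lies 5 mm behind it (bot.finger_overhang is the distance from the TCP to the fingertips, in m); z points along the fingers, y is the line along which they close (so a half turn about z gives the same grasp; the last joint's range is limited). The gripper opens to 85 mm and grips with 20 to 120 N. Pads are 22 mm wide; open, the fingers measure 114 mm over their backs; the gripper's body (76 mm by 85 mm) begins 54 mm behind the grasp point. The pads swing forward as they close: fully open they stand 13 mm farther back than shut.
Start: joints at [-1.232, 0.477, 0.022, 1.555, -0.011, 1.109, -0.083], TCP at [0.292, 0.609, 0.245] pointing down, gripper open.
Joint ranges: [-2.96, 2.96], [-0.34, 2.1], [-1.41, 1.46], [0.24, 2.44], [-1.37, 4.51], [0.17, 1.92], [-2.96, 2.96]. Speed limits (rad/s): [2.39, 2.39, 3.14, 3.14, 3.14, 3.14, 3.14].

### API

Orientations are given as a unit quaternion [w, x, y, z].
In Python, from station import bot gives the robot as it stands.
- The arm moves only by the shell command python3 -m inch 'ROWS' [OPENING] [FORCE]. ROWS is JSON, a list of rows, each a list of 4 numbers: the shift along the tool's x, y, z in m, then the turn about the tool's z in degrees. A call has 1 to 12 rows; each row shifts and turns the commanded pose from where the row before left it, along the tool's axes as they then stand; what a row does not reach is not made up. A row lasts 1/10 s, in which the tool goes at most 50 mm and 8.59 degrees, less where a joint would pass 70% of its speed; a pose out of reach is approached as far as the arm can. A call is refused whole if a number of a shift passes 0.05 or a number of a turn 8.59, either way. A call with a gripper value outside its range is refused whole. OPENING is the finger opening in m, from 0 to 0.0854, set as the call begins (- or left out, the last holds). The fingers move at their own pace and stop on an object; FORCE is the grip in N (left out, the last holds). Time passes only in rows, so rows that do not move let the fingers close. It gives the time, the measured TCP pose, the force, the opening and the grip force at its end, in the units of the state.
- bot.get_obs(): the state, without advancing time (a new reading comes with each control period).
- bot.read_camera(name): name is "side" or "top"; returns a dict with "color" (400x640x3 uint8, red, green, blue), "mtx" (3x3 intrinsics, pixels), "world_from_camera" (4x4, takes a point from camera to world coordinates). Camera axes: x right, y up, looking along -z (the intrinsics and any distortion apply to the point x, -y, -z); pixel columns grow to the right and rows downward; lengths in m; the calibration is good to about 2 mm. A picture is of the moment at which its call begins. There is no depth.
- bot.hand_in(): hands the job in; it is judged then, once.
The state is a dict: "t": time; "q": joint angles; "joint_vel": joint speeds; "joint_torque": joint torques, N m; "eef_pos": TCP position; "tool_rot": TCP orientation; "contact_force": force on the tool from outside, world axes, zero at the start; "torque": the same for the moment, N m; "gripper_width": opening from 0.0 (shut) to 1.0 (fully open); "grasp_force": force on a finger pad.
Only numpy, scipy, OpenCV 4.12 (cv2) and the standard library are available. Lean on these libraries where they do the work, as an engineer would, in place of code of your own. Each camera call takes 0.05 s, during which the arm holds its last target. There are 200 camera calls.

### The job

Lock the grey collar on its stud: take the slotted C-washer by its upright tab and slide it sideways, slot first, between the collar's top face and the sprung cap until the stud is fully home at the bottom of the slot. Push it gently, by feel, against the drag of the spring: neither force it against the collar and cap nor ram it against the stud. Leave it lying flat under the cap, let go, and do not disturb the loose turned parts nearby.

Things in the scene. Friction and masses are not known exactly. Their poses are not given: they have to be found in the camera images.
- c_washer: Slotted C-washer: loose bright steel plate, oiled (friction about 0.25; the tab about 0.6), 60 mm across, 9 mm thick, about 0.14 kg, lying flat, z up. Origin: underside, at the point that is on the stud's axis when home. A straight slot 18.5 mm wide opens towards +x; its flat bottom is 8 mm behind the origin (x = -8 mm). To the rear a tail 20 mm wide runs to x = -56 mm and carries the grip tab.
- tab (a point): Grip point on the washer's upright tab, 41 mm behind (-x) and 30 mm above the washer's origin; axes as the washer's. The tab is 26 mm long in x, 10 mm thick in y and stands from 9 to 45 mm above the underside.
- slot_mouth (a point): Middle of the slot's mouth between the prong tips, 24.5 mm ahead (+x) of the washer's origin, at its underside; axes as the washer's. Over the last 10 mm the slot flares from 18.5 to 29 mm. The prongs' upper face slopes down from 9 mm thick 9 mm ahead of the origin to 5 mm at the tips.
- fixture: The fixed holding fixture: grey plate 130x110x12 mm, x along its long side; on it a grey collar (68 mm diameter, 50 mm high) with a vertical stud through it. Origin: centre of the plate's underside, on the stud's axis. The washer may come from any side.
- stud: The fixture's fixed, rigid, plain vertical steel stud: 16 mm diameter, 92 mm long, its tip 104 mm above the worktop. Origin: on its axis, at its foot on the fixture's plate, 12 mm above the worktop; axes as the fixture's.
- seat (a point): The point on the stud's axis at the height of the collar's top face, 62 mm above the worktop; axes as the fixture's. The washer's origin belongs here.
- cap (a joint): Lift of the sprung cap on the stud (m): round, knurled, 31 mm diameter, 20 mm high. At 0 its underside (rim chamfered 2 mm) is 6.5 mm above the collar; the washer lifts it 2.5 mm. Spring: 6 N down at 0, 2 N more per mm; travel 10 mm. Pushing the loaded washer along takes some 5 to 15 N; where the slot's bottom meets the stud the force rises steeply.
- brass_cap: Loose bystander: brass disc with a hole, 60 mm diameter, 14 mm high. Origin: centre of its underside.
- ring: Loose bystander: steel ring, 56 mm diameter, 14 mm high. Origin: centre of its underside.
- short_bush: Loose bystander: short flanged bronze bush, 46 mm diameter, 40 mm high. Origin: centre of its underside.
Things that resemble listed ones, but are neither listed nor needed, are in the scene too. Leave any black or turquoise look-alike of the c_washer alone. There is more than one size of the fixture; the job needs the smaller.

How it is judged:
On the way, in this order (a step that is already met when the one before it is completed fails the run):
1. the C-washer is lifted off the worktop (height (world z) of c_washer above 0.04 m), for 0.1 s.
2. its prongs are under the cap and lift it (value of joint cap above 0.001 m and horizontal distance between c_washer and seat between 0.004 and 0.035 m), for 0.1 s.
At the end, for the whole second after the job is handed in: The C-washer lies flat on the collar (within 1.5 mm and 0.06 rad) under the cap, which it lifts by more than 1.5 mm, with the stud home in its slot: its origin is within 2 mm of the stud's axis in plan. It is at rest and let go (horizontal distance between c_washer and seat below 0.002 m and z of c_washer in the frame of seat between -0.0015 and 0.0015 m and angle between c_washer's own z axis and vertical below 0.06 rad and value of joint cap above 0.0015 m and linear speed of c_washer below 0.01 m/s); the robot touches nothing.
It fails at once if the C-washer is rammed against the stud with more than 15 N (contact force between c_washer and stud above 15 N).
It fails at once if the C-washer is forced against the fixture with more than 60 N (all contacts with stud, collar and cap added up; the spring alone makes about 25 N at home) (contact force between c_washer and fixture above 60 N).
It fails at once if the brass cap is moved by more than 15 mm (distance of brass_cap from where it was at the start of the episode above 0.015 m).
It fails at once if the steel ring is moved by more than 15 mm (distance of ring from where it was at the start of the episode above 0.015 m).
It fails at once if the short bush is moved by more than 15 mm (distance of short_bush from where it was at the start of the episode above 0.015 m).
It also fails if it takes over 61 s, if anything falls off the work surface, if the arm or the gripper's body presses on something with over 40 N, if the wrist force passes 120 N, or if a joint passes its speed limit or range.

## Working session

There is one attempt and no reset: what is moved stays moved. The work goes in short steps, Python scripts to look and compute and a shell command to move; the robot and the scene stay as the last step left them, time stands still between calls to the robot, and variables do not carry over. Pictures are saved under pics/ and viewed, at most 10 in all, crops included, and the job is handed in when it is done.

```bash
mkdir -p pics; ls
python3 - <<'E'
from station import bot
import cv2,numpy as np
for n in ("side","top"):
    c=bot.read_camera(n); cv2.imwrite(f"pics/{n}0.png",c["color"][:,:,::-1]); print(n,c["mtx"].tolist(),np.round(c["world_from_camera"],4).tolist(),[k for k in c])
o=bot.get_obs(); print(o["t"],o["eef_pos"],o["tool_rot"],o["contact_force"],bot.finger_overhang)
E
```

```text
pics
side [[486.89379654402387, 0.0, 314.83482721782985], [0.0, 486.89379654402387, 193.55668987526093], [0.0, 0.0, 1.0]] [[0.9982, 0.0344, -0.0485, 0.4711], [-0.0593, 0.5239, -0.8497, -1.3021], [-0.0039, 0.8511, 0.525, 0.8613], [0.0, 0.0, 0.0, 1.0]] ['color', 'mtx', 'world_from_camera']
top [[406.29342588904365, 0.0, 316.2835787545242], [0.0, 406.29342588904365, 194.6881837482869], [0.0, 0.0, 1.0]] [[-0.0184, 0.9859, -0.1663, 0.3892], [-0.9997, -0.0207, -0.0118, -0.0009], [-0.0151, 0.166, 0.986, 1.0541], [0.0, 0.0, 0.0, 1.0]] ['color', 'mtx', 'world_from_camera']
0.1 [0.29144304 0.60828814 0.24445046] [-1.38999421e-04  2.21539841e-01  9.75150994e-01 -7.86634641e-04] [-0.50236289 -0.28242831 -0.49421011] 0.014
```

View pics/top0.png

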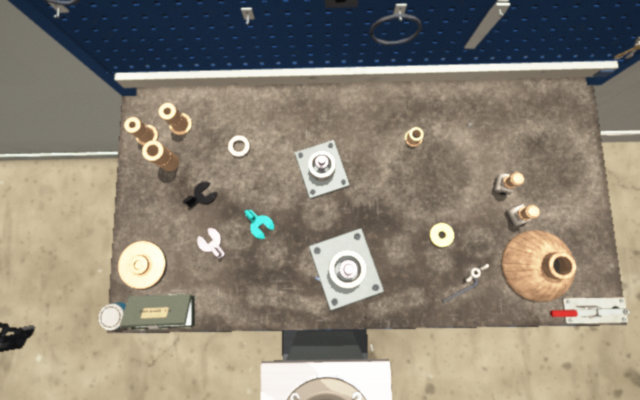

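View pics/side0.png

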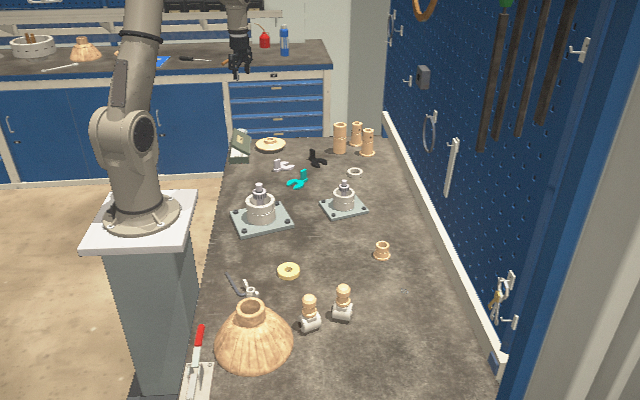

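The top view shows the bright washer near (210,242) with its tab end towards (222,257), black and turquoise look-alikes at (203,195) and (260,222), and the small fixture at (321,165). The side view has the washer near (283,165) and the small fixture near (344,198).

```bash
cat > h.py <<'E'
import numpy as np
def ray(c,u,v):
    K=c["mtx"];T=c["world_from_camera"]
    d=np.array([(u-K[0,2])/K[0,0],-(v-K[1,2])/K[1,1],-1.]);return T[:3,3],T[:3,:3]@d
def onz(c,u,v,z):
    o,d=ray(c,u,v);return o+d*(z-o[2])/d[2]
def proj(c,p):
    T=c["world_from_camera"];q=T[:3,:3].T@(np.array(p)-T[:3,3]);K=c["mtx"]
    return K[0,0]*q[0]/-q[2]+K[0,2], K[1,1]*-q[1]/-q[2]+K[1,2]
def rect(c,x0,x1,y0,y1,z,s=0.0005):
    """picture mapped onto the plane z: column grows with -y, row grows with -x"""
    import cv2
    P=[(x1,y1),(x1,y0),(x0,y0),(x0,y1)]
    src=np.float32([proj(c,(*p,z)) for p in P]);w=round((y1-y0)/s);h=round((x1-x0)/s)
    H=cv2.getPerspectiveTransform(src,np.float32([(0,0),(w,0),(w,h),(0,h)]))
    return cv2.warpPerspective(c["color"],H,(w,h),flags=cv2.INTER_CUBIC)
E
python3 - <<'E'
from station import bot
from h import *
import cv2
t=bot.read_camera("top");s=bot.read_camera("side")
import pickle;pickle.dump((t,s),open("cam0.pkl","wb"))
def crop(c,u,v,w,h,k): return cv2.resize(c["color"][v:v+h,u:u+w],None,fx=k,fy=k,interpolation=cv2.INTER_NEAREST)
a=crop(t,190,220,50,50,6);b=crop(t,290,135,65,65,0.0+300/65)
c=crop(s,265,148,50,50,6);d=crop(s,312,165,65,65,300/65)
im=np.vstack([np.hstack([a,b]),np.hstack([c,d])]);cv2.imwrite("pics/z.png",im[:,:,::-1])
for n,p in dict(washer=(210,242),fix=(321,165),bigfix=(348,269),ring=(239,146),brass=(442,235),bush=(415,137)).items(): print(n,onz(t,*p,0.0 if n!="fix" else .1))
E
```

```text
washer [0.44840664 0.28929152 0.        ]
fix [ 0.62237227 -0.00223379  0.1       ]
bigfix [ 0.37310549 -0.06564216  0.        ]
ring [0.70423163 0.21734883 0.        ]
brass [ 0.45482248 -0.31019742  0.        ]
bush [ 0.71841174 -0.25629497  0.        ]
```

View pics/z.png

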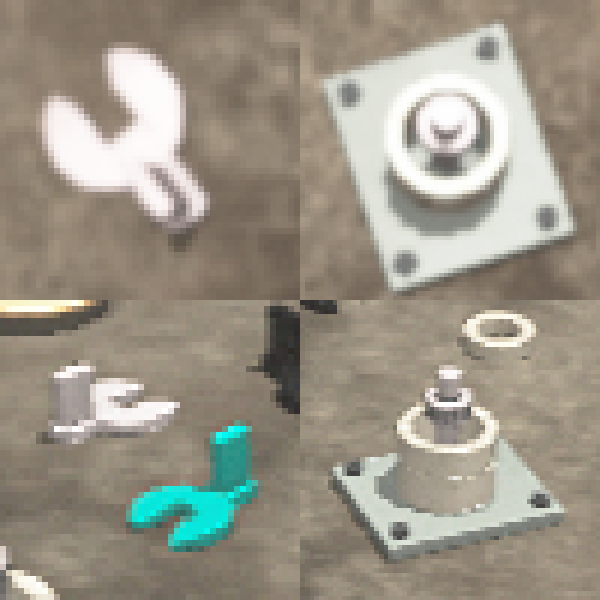

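The crops show the washer opening up-left with its tab at the lower right (top-view px about (218,251)), and the tab standing at side px about (277,163). The collar ring in the top view is centred near (322,166), the stud tip near (387,163) in crop scale.

Run:
```python
from h import *
import cv2,pickle
t,s=pickle.load(open("cam0.pkl","rb"))
k=8
def up(c,u,v,w,h): return cv2.resize(c["color"][v:v+h,u:u+w],None,fx=k,fy=k,interpolation=cv2.INTER_CUBIC)
def px(p,u,v): return (np.array(p)+.5)/k-.5+np.array([u,v])
print(t["color"][242,203],t["color"][255,220],t["color"][230,200],s["color"][163,277],s["color"][160,290])
out=[]
# washer, rectified at z=.009 (0.5 mm/px)
R=rect(t,.38,.52,.21,.35,.009,.0005); g=R.min(2); m=(g>150).astype(np.uint8)
n,l,st,ce=cv2.connectedComponentsWithStats(m); i=1+st[1:,4].argmax(); print(st[i],ce[i]); m=(l==i).astype(np.uint8)
cv2.imwrite("w.png",m*255)
a=cv2.cvtColor(m*255,cv2.COLOR_GRAY2BGR);out.append(np.hstack([R[:,:,::-1],a]))
# fixture rectified at z=.062
F=rect(t,.55,.69,-.07,.07,.062,.0005);F2=rect(t,.55,.69,-.07,.07,.104,.0005)
out.append(np.hstack([F[:,:,::-1],F2[:,:,::-1]]))
cv2.imwrite("pics/r.png",np.vstack(out))
g=F.min(2);
for th in (190,205,220):
  m=(g>th).astype(np.uint8);cs,_=cv2.findContours(m,0,1);c=max(cs,key=cv2.contourArea);(x,y),(A,B),an=cv2.fitEllipse(c)
  print(th,"collar",.69-(y+.5)*.0005,.07-(x+.5)*.0005,A/2,B/2)
```

```text
[252 248 247] [132 122 120] [139 124 107] [170 157 154] [155 144 127]
[   55    69   146   150 11448] [130.14605171 146.30127533]
190 collar 0.6228692016601562 -0.003294601440429687 117.78695678710938 141.77066040039062
205 collar 0.6228127517700195 -0.0057149047851562385 113.1249008178711 134.3089141845703
220 collar 0.6217791137695312 -0.008624717712402336 91.81145477294922 119.36011505126953
```

View pics/r.png

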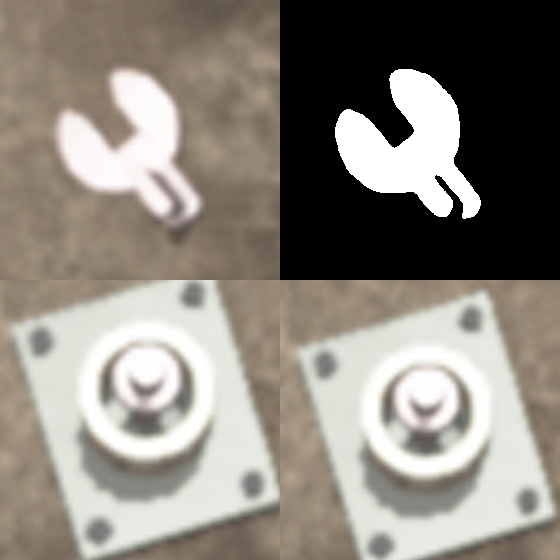

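Washer and fixture rectify cleanly: disc, slot and tail are clear in the mask, and the plate outline is complete. I'll fit the disc circle, tail axis, plate rectangle, and cross-check with the ring's outer edge and the side view.

Run:
```python
from h import *
import cv2,pickle
from scipy.optimize import least_squares
t,s=pickle.load(open("cam0.pkl","rb"))
S=.0005
# plate
for c,nm in ((t,"top"),(s,"side")):
  P=rect(c,.52,.72,-.1,.1,.012,S);hsv=cv2.cvtColor(P,cv2.COLOR_RGB2HSV)
  m=((hsv[...,1]<28)&(hsv[...,2]>120)).astype(np.uint8);m=cv2.morphologyEx(m,cv2.MORPH_OPEN,np.ones((9,9)))
  if nm=="side": pass
  cs,_=cv2.findContours(m,0,1);q=max(cs,key=cv2.contourArea);(x,y),(w,h),a=cv2.minAreaRect(q)
  print(nm,"plate",.72-(y+.5)*S,.1-(x+.5)*S,w*S,h*S,a, cv2.contourArea(q)*S*S)
# ring: radial edge at z=.062, upper half and sides
F=rect(t,.55,.69,-.07,.07,.062,S).astype(float)
x0,y0=147,108
pts=[]
for a in np.radians(np.arange(-200,21,5)):
  r=np.arange(55,82,.5);u=x0+r*np.cos(a);v=y0+r*np.sin(a)
  p=cv2.remap(F.min(2).astype(np.float32),u.astype(np.float32)[None],v.astype(np.float32)[None],1)[0]
  j=np.argmin(np.gradient(cv2.GaussianBlur(p[None],(1,7),0)[0]));pts.append((u[j],v[j]))
pts=np.array(pts)
f=least_squares(lambda p:np.hypot(*(pts-p[:2]).T)-p[2],[x0,y0,68],loss="soft_l1")
print("ring",.69-(f.x[1]+.5)*S,.07-(f.x[0]+.5)*S,f.x[2]*S, np.abs(f.fun).mean())
# washer
m=cv2.imread("w.png",0);q=max(cv2.findContours(m,0,1)[0],key=cv2.contourArea)[:,0].astype(float)
f=least_squares(lambda p:np.clip(np.hypot(*(q-p[:2]).T)-60,-6,6),[120,130],loss="cauchy",f_scale=1)
o=f.x; print("disc",.52-(o[1]+.5)*S,.35-(o[0]+.5)*S,(np.abs(f.fun)<1.5).sum(),len(q))
# axis by mirror symmetry of disc part
ys,xs=np.nonzero(m);d=np.hypot(xs-o[0],ys-o[1]);k=d<62
v=o-np.array([xs[k].mean(),ys[k].mean()]);print("slot heading",np.degrees(np.arctan2(-v[0],-v[1])))
k=d>66;v=o-np.array([xs[k].mean(),ys[k].mean()]);print("tail heading",np.degrees(np.arctan2(-v[0],-v[1])),d.max()*S)
```

```text
top plate 0.6347368392944336 -0.0035003204345703115 0.13254151916503906 0.11224066925048828 72.74488830566406 0.014538
side plate 0.6331999969482421 0.0053999938964843786 0.13819154357910157 0.15748143005371093 71.56504821777344 0.010339125000000001
ring 0.6353031516596179 -0.003455893360101589 0.03379585719012538 0.9871395889135266
disc 0.4536584143279354 0.2902547048855725 94 578
slot heading 37.702506511455226
tail heading 39.5898782795684 0.05590763253036401
```

Run:
```python
from h import *
import cv2,pickle
t,s=pickle.load(open("cam0.pkl","rb"))
S=.0005
m=cv2.imread("w.png",0);o=np.array([119.,132.]);
o=np.array([(.35-.29025)/S-.5,(.52-.45366)/S-.5])
h=np.radians(38)
for it in range(5):
  d=np.array([-np.sin(h),-np.cos(h)]);n=np.array([-d[1],d[0]])
  M=[]
  for a in np.arange(-10,28,2):
    b=np.arange(-45,45,.25);p=o+a*d+b[:,None]*n
    val=cv2.remap(m,p[:,:1].astype(np.float32),p[:,1:].astype(np.float32),1)[:,0]>127
    c=np.abs(b).argmin()
    if val[c]: continue
    i=c
    while not val[i]: i-=1
    j=c
    while not val[j]: j+=1
    M.append((a,(b[i]+b[j])/2,b[j]-b[i]))
  M=np.array(M);k=np.polyfit(M[:,0],M[:,1],1);h2=np.arctan2(*-(d+k[0]*n)[[0,1]]);h=h2;o=o+n*k[1]
print(np.degrees(h),"centre",.52-(o[1]+.5)*S,.35-(o[0]+.5)*S);print(np.round(M*.5,1).T.tolist())
for nm,c,z in (("top",t,.045),("side",s,.045),("top",t,.009),("side",s,.009)):pass
A=rect(t,.38,.50,.22,.34,.045,.0003);B=rect(s,.38,.50,.22,.34,.045,.0003)
C=rect(t,.38,.50,.22,.34,.009,.0003)[:,:];D=rect(s,.38,.50,.22,.34,.009,.0003)
def dr(I,z):
  I=I.copy();hx=np.array([np.cos(h),np.sin(h)]);hy=np.array([-hx[1],hx[0]]);oo=np.array([.52-(o[1]+.5)*S,.35-(o[0]+.5)*S])
  box=[(-54,-5),(-28,-5),(-28,5),(-54,5)] if z>.04 else [(-56,-10),(-30,-10),(-30,10),(-56,10)]
  P=[oo+a*.001*hx+b*.001*hy for a,b in box]
  cv2.polylines(I,[np.int32([((.34-p[1])/.0003,(.50-p[0])/.0003) for p in P])],True,(255,0,0));return cv2.resize(I,(300,300))
cv2.imwrite("pics/tab.png",np.vstack([np.hstack([dr(A,.045),dr(B,.045)]),np.hstack([dr(C,.009),dr(D,.009)])])[:,:,::-1])
```

```text
38.52106100650973 centre 0.45353755029569726 0.2904064314115562
[[-4.0, -3.0, -2.0, -1.0, 0.0, 1.0, 2.0, 3.0, 4.0, 5.0, 6.0, 7.0, 8.0, 9.0, 10.0, 11.0, 12.0, 13.0], [-0.1, 0.0, 0.0, 0.1, 0.1, 0.0, -0.1, 0.1, 0.1, 0.2, 0.1, 0.0, 0.1, -0.1, -0.2, -0.2, 0.0, -0.1], [13.0, 14.0, 14.5, 14.6, 14.4, 14.2, 14.6, 14.4, 14.8, 14.4, 14.2, 14.5, 14.6, 14.8, 14.6, 14.4, 14.8, 15.1]]
```

View pics/tab.png

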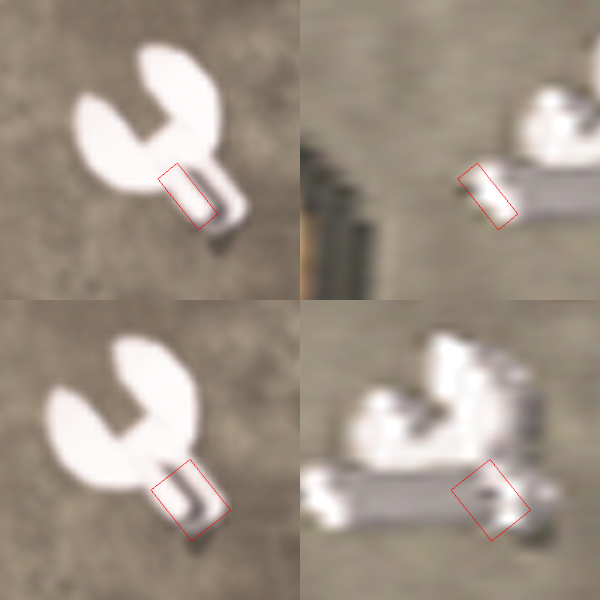

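The top-view tab top fits the predicted 26x10 box exactly; the side view sits about 2 mm to -y, so I take tab ≈ (0.421, 0.264), heading 38.5°, and stud ≈ (0.635, -0.0035). Moving above the tab.

```bash
cat > st.py <<'E'
from station import bot
import numpy as np
from scipy.spatial.transform import Rotation as Ro
import sys
o=bot.get_obs();q=o["tool_rot"];R=Ro.from_quat([q[1],q[2],q[3],q[0]]).as_matrix();p=np.array(o["eef_pos"])
print("t",round(o["t"],2),"pos",np.round(p,4),"xhead",round(np.degrees(np.arctan2(R[1,0],R[0,0])),2),"tilt",np.round(R[:2,2],4),"F",np.round(o["contact_force"],1),"M",np.round(o["torque"],2),"w",round(o["gripper_width"],3),"gf",round(float(np.max(o["grasp_force"])),1))
if len(sys.argv)>3:
    print("tool-frame shift (mm)",np.round(R.T@(np.array(list(map(float,sys.argv[1:4])))-p)*1000,2))
E
python3 -m inch '[[-0.033,-0.032,0,0],[-0.033,-0.032,0,0],[-0.033,-0.032,0,0],[-0.033,-0.032,0,0],[-0.033,-0.032,0,0],[-0.033,-0.032,0,0],[-0.033,-0.032,0,0],[-0.033,-0.032,0,0]]' 0.05 40
python3 -m inch '[[0,0,0,-8],[0,0,0,-8],[0,0,0,-8],[0,0,0,-8],[0,0,0,-8],[0,0,0,-8],[0,0,0,-8],[0,0,0,-8],[0,0,0,0],[0,0,0,0]]'
python3 st.py 0.4214 0.264 0.028
```

```text
t: 1.0
eef_pos: [0.4194, 0.2619, 0.2454]
tool_rot: [0.0, 0.222, 0.975, 0.0]
contact_force: [0.5, 0.1, 0.2]
gripper_width: 0.591
grasp_force: 0.0
t: 2.0
eef_pos: [0.4191, 0.2637, 0.2453]
tool_rot: [-0.0, -0.327, 0.945, 0.0]
contact_force: [-0.7, 0.1, -0.2]
gripper_width: 0.584
grasp_force: 0.0
t 2.0 pos [0.4191 0.2637 0.2453] xhead -141.82 tilt [-0.0001  0.    ] F [-0.7  0.1 -0.2] M [-0.01 -0.04 -0.01] w 0.584 gf 0.0
tool-frame shift (mm) [ -2.02  -1.21 217.27]
```

```bash
python3 -m inch '[[-0.002,-0.001,0.04,0],[0,0,0.04,0],[0,0,0.04,0],[0,0,0.03,0],[0,0,0.02,0],[0,0,0.015,0],[0,0,0.015,0],[0,0,0.01,0],[0,0,0.007,0],[0,0,0,0],[0,0,0,0]]'
python3 st.py 0.4214 0.264 0.028
python3 - <<'E'
from station import bot
import cv2
a=bot.read_camera("top")["color"][200:290,160:260];b=bot.read_camera("side")["color"][115:205,235:335]
import numpy as np
cv2.imwrite("pics/g1.png",cv2.resize(np.hstack([a,b]),None,fx=4,fy=4,interpolation=cv2.INTER_CUBIC)[:,:,::-1])
E
```

```text
t: 3.1
eef_pos: [0.4216, 0.2644, 0.0286]
tool_rot: [0.0, -0.329, 0.944, 0.0]
contact_force: [0.8, 0.6, 0.8]
gripper_width: 0.587
grasp_force: 0.0
t 3.1 pos [0.4216 0.2644 0.0286] xhead -141.63 tilt [0.0004 0.0003] F [0.8 0.6 0.8] M [-0.01 -0.03 -0.01] w 0.587 gf 0.0
tool-frame shift (mm) [ 0.4  -0.25  0.62]
```

View pics/g1.png

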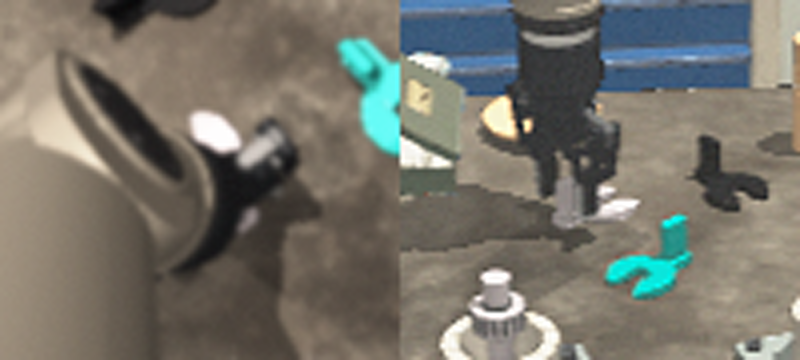

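In the side crop the fingers straddle the tab (about (568,195)); the prongs show to the right. Closing.

```bash
python3 -m inch '[[0,0,0,0],[0,0,0,0],[0,0,0,0],[0,0,0,0],[0,0,0,0],[0,0,0,0],[0,0,0,0],[0,0,0,0]]' 0 40
python3 st.py
python3 -m inch '[[0,0,-0.005,0],[0,0,-0.01,0],[0,0,-0.02,0],[0,0,-0.03,0],[0,0,-0.03,0],[0,0,-0.03,0],[0,0,0,0],[0,0,0,0]]'
python3 st.py 0.5 -0.0035 0.14
```

```text
t: 4.0
eef_pos: [0.4215, 0.2645, 0.0286]
tool_rot: [0.0, -0.329, 0.944, 0.0]
contact_force: [-1.4, -0.5, 5.5]
gripper_width: 0.11
grasp_force: 39.9
t 4.0 pos [0.4215 0.2645 0.0286] xhead -141.6 tilt [0.0003 0.0004] F [-1.4 -0.5  5.5] M [-0.13  0.13 -0.  ] w 0.11 gf 39.9
t: 4.8
eef_pos: [0.4214, 0.2642, 0.154]
tool_rot: [0.001, -0.329, 0.944, 0.0]
contact_force: [-0.2, 0.2, -1.8]
gripper_width: 0.109
grasp_force: 39.1
t 4.8 pos [0.4214 0.2642 0.154 ] xhead -141.61 tilt [0.0011 0.0009] F [-0.2  0.2 -1.8] M [-0.05  0.09 -0.05] w 0.109 gf 39.1
tool-frame shift (mm) [ 104.67 -258.66   13.81]
```

```bash
python3 -m inch '[[0.015,-0.037,0,0],[0.015,-0.037,0,0],[0.015,-0.037,0,0],[0.015,-0.037,0,0],[0.015,-0.037,0,0],[0.015,-0.037,0,0],[0.015,-0.037,0,0],[0,0,0,0]]'
python3 -m inch '[[0,0,0,6.4],[0,0,0,6.4],[0,0,0,6.4],[0,0,0,6.4],[0,0,0,6.4],[0,0,0,6.4],[0,0,0,0],[0,0,0,0]]'
python3 st.py 0.535 -0.0035 0.0946
```

```text
t: 5.6
eef_pos: [0.4997, -0.0104, 0.1521]
tool_rot: [-0.001, -0.325, 0.946, -0.001]
contact_force: [-0.4, 0.0, -1.9]
gripper_width: 0.113
grasp_force: 39.4
t: 6.4
eef_pos: [0.4991, -0.0037, 0.1524]
tool_rot: [-0.001, -0.002, 1.0, -0.0]
contact_force: [0.0, -0.6, -1.8]
gripper_width: 0.112
grasp_force: 39.5
t 6.4 pos [ 0.4991 -0.0037  0.1524] xhead -179.8 tilt [-0.002  -0.0004] F [ 0.  -0.6 -1.8] M [-0.03  0.09 -0.03] w 0.112 gf 39.5
tool-frame shift (mm) [-36.02   0.07  57.74]
```

```bash
python3 -m inch '[[0,0,0.02,0],[0,0,0.02,0],[0,0,0.0155,0],[-0.015,0,0,0],[-0.015,0,0,0],[-0.015,0,0,0],[-0.01,0,0,0],[0,0,0,0],[0,0,0,0],[0,0,0,0]]'
python3 st.py 0.555 -0.0035 0.0966
python3 - <<'E'
from station import bot
import cv2
a=bot.read_camera("top")["color"][120:210,265:365];b=bot.read_camera("side")["color"][155:245,290:390]
import numpy as np
cv2.imwrite("pics/g2.png",cv2.resize(np.hstack([a,b]),None,fx=4,fy=4,interpolation=cv2.INTER_CUBIC)[:,:,::-1])
E
```

```text
t: 7.4
eef_pos: [0.5539, -0.004, 0.0976]
tool_rot: [-0.001, -0.0, 1.0, 0.0]
contact_force: [-0.2, 0.4, -1.9]
gripper_width: 0.107
grasp_force: 39.4
t 7.4 pos [ 0.5539 -0.004   0.0976] xhead -179.98 tilt [-0.0012  0.    ] F [-0.2  0.4 -1.9] M [ 0.02  0.04 -0.  ] w 0.107 gf 39.4
tool-frame shift (mm) [-1.14  0.48  0.97]
```

View pics/g2.png

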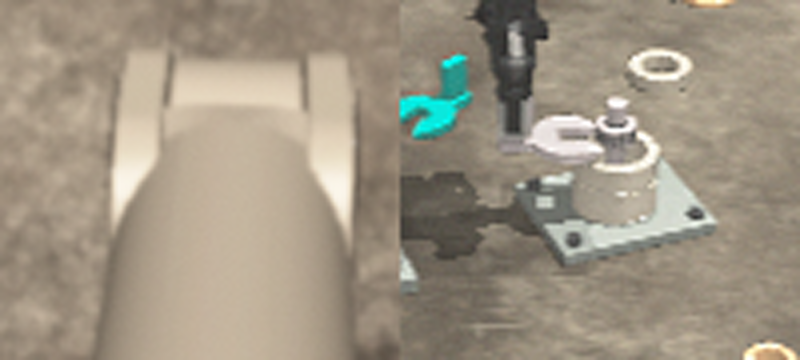

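The side crop shows the washer level, slot facing the stud (cap at about (617,125)) with its prongs about to straddle it; the arm hides the top view. Lowering by feel.

```bash
python3 -m inch '[[-0.001,0.0005,0.002,0],[0,0,0.002,0],[0,0,0.001,0],[0,0,0.001,0],[0,0,0,0],[0,0,0,0]]'
python3 st.py
python3 -m inch '[[0,0,0.0005,0],[0,0,0,0],[0,0,0,0]]'; python3 st.py
python3 -m inch '[[0,0,0.0005,0],[0,0,0,0],[0,0,0,0]]'; python3 st.py
```

```text
t: 8.1
eef_pos: [0.5559, -0.0035, 0.0918]
tool_rot: [-0.0, 0.0, 1.0, -0.0]
contact_force: [-0.0, 0.4, -2.1]
gripper_width: 0.11
grasp_force: 39.4
t 8.1 pos [ 0.5559 -0.0035  0.0918] xhead 180.0 tilt [-0.0001 -0.    ] F [-0.   0.4 -2.1] M [0.04 0.04 0.05] w 0.11 gf 39.4
t: 8.4
eef_pos: [0.5559, -0.0034, 0.0913]
tool_rot: [0.0, 0.0, 1.0, 0.0]
contact_force: [-0.1, -0.4, -1.5]
gripper_width: 0.11
grasp_force: 39.4
t 8.4 pos [ 0.5559 -0.0034  0.0913] xhead 180.0 tilt [0. 0.] F [-0.1 -0.4 -1.5] M [-0.02 -0.02  0.03] w 0.11 gf 39.4
t: 8.7
eef_pos: [0.5559, -0.0034, 0.0908]
tool_rot: [-0.0, 0.0, 1.0, 0.0]
contact_force: [-0.2, 0.1, -2.7]
gripper_width: 0.111
grasp_force: 39.4
t 8.7 pos [ 0.5559 -0.0034  0.0908] xhead 179.99 tilt [-0.  0.] F [-0.2  0.1 -2.7] M [-0.03  0.05 -0.04] w 0.111 gf 39.4
```

```bash
for i in 1; do :; done
python3 -m inch '[[0,0,0.0004,0],[0,0,0,0],[0,0,0,0]]' >/dev/null; python3 st.py
python3 -m inch '[[0,0,0.0004,0],[0,0,0,0],[0,0,0,0]]' >/dev/null; python3 st.py
```

```text
t 9.0 pos [ 0.556  -0.0034  0.0906] xhead 180.0 tilt [0.0003 0.0001] F [-1.8 -0.4  1.2] M [ 0.01  0.1  -0.02] w 0.114 gf 39.9
t 9.3 pos [ 0.5561 -0.0035  0.0904] xhead 179.99 tilt [0.0006 0.0002] F [-2.5 -0.1  5.8] M [0.   0.27 0.05] w 0.106 gf 40.5
```

Contact at z = 0.0906 as predicted. Easing up 0.3 mm and sliding in.

```bash
python3 -m inch '[[0,0,-0.0004,0],[-0.001,0,0,0],[-0.001,0,0,0],[-0.001,0,0,0],[-0.001,0,0,0],[0,0,0,0]]' >/dev/null; python3 st.py
python3 -m inch '[[-0.001,0,0,0],[-0.001,0,0,0],[-0.001,0,0,0],[-0.001,0,0,0],[0,0,0,0]]' >/dev/null; python3 st.py
```

```text
t 9.9 pos [ 0.5602 -0.0035  0.0905] xhead 179.99 tilt [ 0.0004 -0.    ] F [-1.4  0.1  4.7] M [-0.04  0.08 -0.02] w 0.115 gf 40.3
t 10.4 pos [ 0.5642 -0.0034  0.0905] xhead -180.0 tilt [0.0003 0.    ] F [-1.7  0.9  4.8] M [ 0.03  0.16 -0.01] w 0.112 gf 40.5
```

```bash
python3 -m inch '[[-0.001,0,0,0],[-0.001,0,0,0],[-0.001,0,0,0],[0,0,0,0]]' >/dev/null; python3 st.py
python3 -m inch '[[-0.001,0,0,0],[-0.001,0,0,0],[-0.001,0,0,0],[0,0,0,0]]' >/dev/null; python3 st.py
```

```text
t 10.8 pos [ 0.5662 -0.0034  0.0906] xhead -180.0 tilt [-0.0016  0.0002] F [-4.1 -1.1  8.9] M [0.01 0.75 0.01] w 0.112 gf 41.1
t 11.2 pos [ 0.5673 -0.0033  0.0906] xhead -179.98 tilt [-0.0055  0.0006] F [-11.9   0.9  16. ] M [0.18 1.99 0.12] w 0.107 gf 42.3
```

```bash
python3 -m inch '[[0,0,-0.0005,0],[0,0,0,0],[0,0,0,0]]' >/dev/null; python3 st.py
python3 -m inch '[[-0.0005,0,0,0],[-0.0005,0,0,0],[0,0,0,0]]' >/dev/null; python3 st.py
```

```text
t 11.5 pos [ 0.5673 -0.0033  0.0906] xhead -179.98 tilt [-0.0054  0.0004] F [-9.6  0.8 11.7] M [0.14 1.66 0.16] w 0.11 gf 41.5
t 11.8 pos [ 0.5676 -0.0032  0.0906] xhead -179.98 tilt [-0.007   0.0006] F [-12.    0.8  14.5] M [0.15 2.16 0.08] w 0.107 gf 42.0
```

```bash
python3 -m inch '[[0,0,-0.0006,0],[0,0,-0.0006,0],[0,0,0,0],[0,0,0,0]]' >/dev/null; python3 st.py
python3 -m inch '[[-0.0005,0,0,0],[-0.0005,0,0,0],[0,0,0,0]]' >/dev/null; python3 st.py
```

```text
t 12.2 pos [ 0.5677 -0.0032  0.0909] xhead -179.97 tilt [-0.0068  0.0001] F [-6.3  0.1  4.7] M [0.09 1.47 0.11] w 0.108 gf 40.5
t 12.5 pos [ 0.5679 -0.0032  0.0909] xhead -179.97 tilt [-0.0085  0.0003] F [-9.9  0.9  8.4] M [0.17 2.   0.13] w 0.109 gf 41.0
```

```bash
python3 -m inch '[[-0.0005,0,-0.0003,0],[-0.0005,0,-0.0003,0],[0,0,0,0],[0,0,0,0]]' >/dev/null; python3 st.py
python3 -m inch '[[-0.0005,0,-0.0003,0],[-0.0005,0,-0.0003,0],[0,0,0,0],[0,0,0,0]]' >/dev/null; python3 st.py
python3 - <<'E'
from station import bot
import cv2
b=bot.read_camera("side")["color"][165:225,310:390]
cv2.imwrite("pics/g3.png",cv2.resize(b,None,fx=8,fy=8,interpolation=cv2.INTER_CUBIC)[:,:,::-1])
E
```

```text
t 12.9 pos [ 0.5685 -0.003   0.0911] xhead -179.95 tilt [-0.0093  0.0003] F [-10.1   0.7   4.5] M [0.23 1.99 0.15] w 0.11 gf 40.5
t 13.3 pos [ 0.5699 -0.0029  0.0913] xhead -179.95 tilt [-0.0085  0.0002] F [-6.5  0.7 -1.1] M [0.23 1.48 0.18] w 0.11 gf 39.7
```

View pics/g3.png

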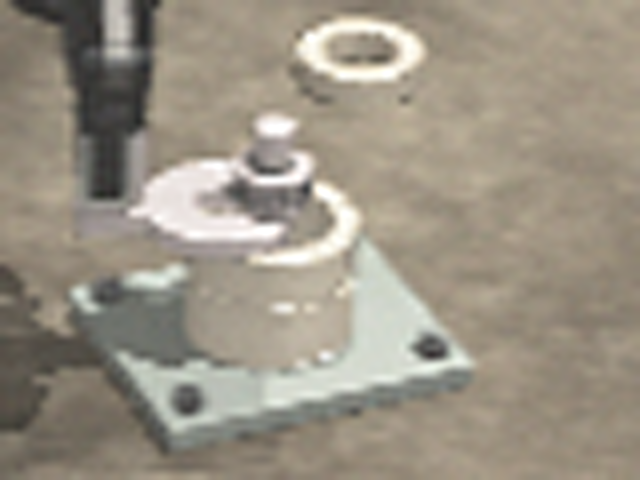

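The washer lies flat on the collar with its prongs just going under the cap (cap at about (275,180) in the crop). Raising relieved the nose-down jam and it slides; continuing.

```bash
python3 -m inch '[[-0.0007,0,0,0],[-0.0007,0,-0.0002,0],[-0.0006,0,0,0],[0,0,0,0]]' >/dev/null; python3 st.py
python3 -m inch '[[-0.0007,0,0,0],[-0.0007,0,-0.0002,0],[-0.0006,0,0,0],[0,0,0,0]]' >/dev/null; python3 st.py
```

```text
t 13.75 pos [ 0.5713 -0.0029  0.0913] xhead -179.94 tilt [-0.0099  0.0002] F [-8.3  1.8  0.3] M [0.22 1.8  0.13] w 0.11 gf 39.8
t 14.15 pos [ 0.573  -0.0028  0.0914] xhead -179.94 tilt [-0.0105  0.0003] F [-9.1  0.7  1.2] M [0.3  1.92 0.1 ] w 0.107 gf 39.8
```

```bash
python3 -m inch '[[-0.0007,0.0003,0,0],[-0.0007,0.0003,-0.0002,0],[-0.0006,0,0,0],[0,0,0,0]]' >/dev/null; python3 st.py
python3 -m inch '[[-0.0007,0,0,0],[-0.0007,0,-0.0002,0],[-0.0006,0,0,0],[0,0,0,0]]' >/dev/null; python3 st.py
python3 -m inch '[[-0.0007,0,0,0],[-0.0007,0,-0.0002,0],[-0.0006,0,0,0],[0,0,0,0]]' >/dev/null; python3 st.py
```

```text
t 14.55 pos [ 0.5757 -0.0028  0.0914] xhead -179.98 tilt [-0.0092 -0.0004] F [-6.7  0.1 -5.1] M [0.   1.4  0.07] w 0.113 gf 39.2
t 14.95 pos [ 0.5775 -0.0028  0.0915] xhead -179.98 tilt [-0.0095 -0.0004] F [-6.2  0.3 -4.1] M [0.02 1.46 0.02] w 0.11 gf 39.2
t 15.35 pos [ 0.5794 -0.0028  0.0916] xhead -179.98 tilt [-0.0099 -0.0004] F [-6.6 -0.4 -5.7] M [-0.02  1.5   0.03] w 0.106 gf 39.1
```

```bash
python3 -m inch '[[-0.0007,0,0,0],[-0.0007,0,0.0002,0],[-0.0006,0,0,0],[0,0,0,0]]' >/dev/null; python3 st.py
python3 -m inch '[[-0.0007,0,0,0],[-0.0007,0,0.0002,0],[-0.0006,0,0,0],[0,0,0,0]]' >/dev/null; python3 st.py
python3 -m inch '[[-0.0007,0,0,0],[-0.0007,0,0,0],[-0.0006,0,0,0],[0,0,0,0]]' >/dev/null; python3 st.py
python3 -m inch '[[-0.0007,0,0,0],[-0.0007,0,0,0],[-0.0006,0,0,0],[0,0,0,0]]' >/dev/null; python3 st.py
```

```text
t 15.75 pos [ 0.5814 -0.0028  0.0915] xhead -179.98 tilt [-0.0098 -0.0003] F [-6.1 -0.  -4.4] M [0.05 1.54 0.05] w 0.11 gf 39.2
t 16.15 pos [ 0.5834 -0.0028  0.0914] xhead -179.98 tilt [-0.0098 -0.0003] F [-8.1  0.9 -2.2] M [0.07 1.52 0.1 ] w 0.107 gf 39.4
t 16.55 pos [ 0.5854 -0.0027  0.0913] xhead -179.98 tilt [-0.0098 -0.0003] F [-7.2  1.  -3. ] M [0.07 1.54 0.08] w 0.109 gf 39.4
t 16.95 pos [ 0.5874 -0.0027  0.0914] xhead -179.98 tilt [-0.0098 -0.0003] F [-7.  -0.2 -2.5] M [0.12 1.55 0.07] w 0.106 gf 39.4
```

```bash
python3 -m inch '[[-0.0005,0,0,0],[-0.0005,0,0,0],[0,0,0,0]]' >/dev/null; python3 st.py
python3 -m inch '[[-0.0005,0,0,0],[-0.0005,0,0,0],[0,0,0,0]]' >/dev/null; python3 st.py
python3 -m inch '[[-0.0005,0,0,0],[0,0,0,0]]' >/dev/null; python3 st.py
python3 -m inch '[[-0.0005,0,0,0],[0,0,0,0]]' >/dev/null; python3 st.py
python3 -m inch '[[-0.0005,0,0,0],[0,0,0,0]]' >/dev/null; python3 st.py
```

```text
t 17.25 pos [ 0.5884 -0.0027  0.0913] xhead -179.98 tilt [-0.0098 -0.0003] F [-6.1  0.  -3.1] M [0.04 1.58 0.04] w 0.113 gf 39.3
t 17.55 pos [ 0.5894 -0.0028  0.0913] xhead -179.98 tilt [-0.0098 -0.0003] F [-7.   0.7 -2.8] M [0.05 1.49 0.01] w 0.108 gf 39.3
t 17.75 pos [ 0.5899 -0.0027  0.0913] xhead -179.98 tilt [-0.0098 -0.0002] F [-6.5  0.2 -3.3] M [ 0.12  1.59 -0.  ] w 0.109 gf 39.3
t 17.95 pos [ 0.5904 -0.0027  0.0913] xhead -179.98 tilt [-0.0098 -0.0002] F [-7.6  0.3 -3.3] M [0.09 1.5  0.07] w 0.109 gf 39.3
t 18.15 pos [ 0.5908 -0.0027  0.0913] xhead -179.98 tilt [-0.0099 -0.0002] F [-7.5  0.2 -3.8] M [0.12 1.48 0.04] w 0.107 gf 39.3
```

```bash
python3 -m inch '[[-0.0005,0,0,0],[0,0,0,0]]' >/dev/null; python3 st.py
python3 -m inch '[[-0.0005,0,0,0],[0,0,0,0]]' >/dev/null; python3 st.py
python3 -m inch '[[-0.0005,0,0,0],[0,0,0,0]]' >/dev/null; python3 st.py
python3 -m inch '[[-0.0005,0,0,0],[0,0,0,0]]' >/dev/null; python3 st.py
```

```text
t 18.35 pos [ 0.5913 -0.0028  0.0913] xhead -179.98 tilt [-0.0099 -0.0003] F [-7.   1.3 -2.8] M [0.11 1.49 0.04] w 0.107 gf 39.3
t 18.55 pos [ 0.5916 -0.0027  0.0912] xhead -179.98 tilt [-0.0103 -0.0002] F [-7.6  0.7 -2.6] M [0.12 1.59 0.05] w 0.114 gf 39.4
t 18.75 pos [ 0.5917 -0.0027  0.0912] xhead -179.99 tilt [-0.0113 -0.0002] F [-10.6   0.7  -1.8] M [0.11 1.88 0.02] w 0.111 gf 39.7
t 18.95 pos [ 0.5917 -0.0028  0.0913] xhead -179.99 tilt [-0.0122 -0.0001] F [-11.8   0.2   0.5] M [0.16 2.2  0.04] w 0.108 gf 39.9
```

Home: the tool stops at x = 0.5917 while the force climbs from 7 to 12 N. Relaxing and releasing.

```bash
python3 -m inch '[[0.0008,0,0,0],[0,0,0,0]]' >/dev/null; python3 st.py
python3 -m inch '[[0,0,0,0],[0,0,0,0],[0,0,0,0],[0,0,0,0],[0,0,0,0],[0,0,0,0]]' 0.04 >/dev/null; python3 st.py
python3 -m inch '[[0,0,-0.005,0],[0,0,-0.01,0],[0,0,-0.02,0],[0,0,-0.03,0],[0,0,-0.04,0],[0,0,-0.04,0],[0.03,0,-0.03,0],[0.045,0,0,0],[0.045,0,0,0],[0,0.045,0,0],[0,0.045,0,0],[0,0.045,0,0]]' >/dev/null
python3 -m inch '[[0,0.045,0,0],[0,0.045,0,0],[0,0.045,0,0],[0,0,0,0],[0,0,0,0],[0,0,0,0]]' >/dev/null; python3 st.py
python3 - <<'E'
from station import bot
import cv2,numpy as np
from h import *
b=bot.read_camera("side")["color"][165:225,310:390];t=bot.read_camera("top");a=t["color"][135:195,280:360]
print(proj(t,(.635,-.003,.071)))
cv2.imwrite("pics/g4.png",cv2.resize(np.hstack([a,b]),None,fx=5,fy=5,interpolation=cv2.INTER_CUBIC)[:,:,::-1])
E
```

```text
t 19.15 pos [ 0.5917 -0.0027  0.0912] xhead -179.98 tilt [-0.0104 -0.0002] F [-8.3  0.4 -2. ] M [0.04 1.65 0.05] w 0.104 gf 39.3
t 19.75 pos [ 0.5968 -0.0028  0.094 ] xhead 180.0 tilt [0.0004 0.    ] F [ 0.  -0.7  0.2] M [ 0.01 -0.02  0.01] w 0.472 gf 0.0
t 21.55 pos [0.477  0.2657 0.2693] xhead 179.9 tilt [ 0.0005 -0.0005] F [0.7 0.8 0. ] M [-0.04 -0.02 -0.04] w 0.469 gf 0.0
(np.float64(321.2468997633948), np.float64(162.8242336506744))
```

View pics/g4.png

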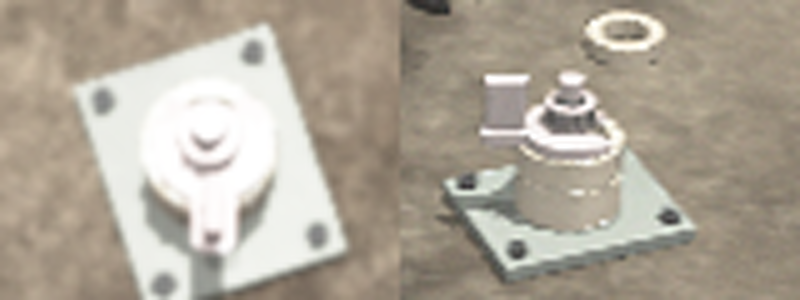

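The pictures show the washer flat under the raised cap, with the tail pointing back (top crop (212,230)) and the tab free. I'll do one numeric check of the tail end against the stud before handing in.

Run:
```python
from station import bot
from h import *
import cv2
t=bot.read_camera("top");S=.0005
F=rect(t,.55,.69,-.07,.07,.071,S).min(2).astype(float)
c=round((.07+.003)/S)
col=cv2.GaussianBlur(F[:,c-4:c+5].mean(1)[:,None],(1,5),0)[:,0]
g=np.gradient(col);k=np.argsort(g[180:260])[:3]+180
print("tail end x",.69-(k+.5)*S,"expect",.635-.056)
print("side edges of tail at x=.587", [ .07-(i+.5)*S for i in (np.argmax(np.gradient(F[206,90:200]))+90,np.argmin(np.gradient(F[206,90:200]))+90)])
```

```text
tail end x [0.58875 0.58825 0.58925] expect 0.579
side edges of tail at x=.587 [np.float64(-0.008249999999999993), np.float64(0.0007500000000000007)]
```

The edge found is the tab's upper rear edge. Corrected for its height, it lies at x ≈ 0.581, so the washer's origin is at about 0.635, on the stud axis. Handing in.

```bash
python3 -c "
from station import bot
print(bot.hand_in())"
```

```text
the job is handed in; nothing more can be done
None
```

The C-washer is slid home under the sprung cap, lying flat on the collar and released; the final pictures put its origin within about 1 mm of the stud axis, and I handed the job in at about 22 s without a verdict shown.

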